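Load-check a new regulator spring and hold it at its rated load

TASK

Check the new regulator spring: fold both top flaps of the carton right back, lift out the steel coil spring, stand it upright in the middle of the spring tester's round platen and let go of it. Then bring the tester's lever down by its black ball onto the spring until the dial needle stands in the green band, and keep it there: finish still holding the lever, needle in the green, so that a colleague can measure the spring's length. Never squeeze the spring coil-bound, leave the flaps folded back and leave everything else where it is.

Things in the scene. Friction and masses are not known exactly. Their poses are not given: they have to be found in the camera images.
- carton: brown cardboard carton, 140 mm (its x) by 230 mm (its y) by 100 mm high, walls 4 mm, fixed to the bench; origin at the centre of its underside. Its two long top flaps are hinged along its long sides, the rims at its x = -70 and +70 mm; its two short flaps already hang down outside its ends (reaching 20 mm beyond them)
- nest (a point): centre of the top of the black foam nest inside the carton, 34 mm above the carton's underside; three square 38 mm pockets at y = -65, 0 and +65 mm of the carton's frame (x = 0), floors 18 mm below this point; one holds the spring, the others a filter and a brass plug, in any order
- flap_near (a joint): angle (rad) of the long flap on the carton's -x rim: 0 shut (level), 1.57 upright, up to 2.75 (folded down outside). The flap is 69 mm from hinge to free edge, 226 mm long, 4 mm thick; hinge 100 mm above the carton's underside. It stays where it is left (under 0.5 N moves it) and starts half raised, 0.75 to 1.15
- flap_far (a joint): the same for the long flap on the carton's +x rim
- flap_near_edge (a point): middle of the near flap's free edge (69 mm from its hinge)
- flap_far_edge (a point): middle of the far flap's free edge
- spring: bright steel coil spring, upright, 32 mm diameter, 56 mm high when free, flat bright steel seat on top, about 0.09 kg; origin at the centre of its underside, z up. It starts in a carton pocket, 38 mm of it above the foam, its top 28 mm below the carton's rim. It yields 1 mm per N and is coil-bound (spoiled) at 32 mm height; grip it by its sides, 30 N does no harm
- spring_top (a point): centre of the top face of the spring's seat, 56 mm above the spring's origin when free
- spring_seat (a joint): how far the spring is squeezed, in m: 0 is free, 0.016 at its rated 16 N, 0.024 coil-bound
- tester: grey-blue bench spring tester, fixed to the bench; origin at bench level below its platen's centre. The lever swings in its plane y = 0, hinged at x = +130, z = 108 mm, and comes down towards -x; raised, it leaves the space over the platen clear. Dial: 100 mm across, face up, 61 mm high, at x = +55, y = -122 mm. Base: x -100 to +180 mm, 130 mm wide; housing below the platen 105 mm square, 52 mm high
- platen_top (a point): centre of the platen's top face: a round steel plate, 80 mm across, 62 mm above the bench; it sinks 0.19 mm per N of load and works the dial
- lever (a joint): angle of the lever (rad): 0 fully up (1.48 above level), 1.48 level, stop at 1.55. A return spring lifts it when let go. Its brass foot, 130 mm from the hinge, meets a spring standing on the platen at about 1.22; rated 16 N at about 1.36 (some 13 N straight down on the ball), coil-bound at about 1.44
- lever_pivot (a point): the lever's hinge point, its axis along the tester's y
- lever_ball (a point): centre of the black ball at the lever's end, 34 mm diameter, 210 mm from the hinge; the bar behind it is 20 mm wide. About 317 mm above the bench when up, about 132 mm at the rated load
- needle (a joint): the dial's red needle, in rad clockwise from no load: 0.15 rad per N on the platen. The green band runs from 1.95 to 2.85 (13 to 19 N), its middle is 2.4 (16 N)
- filter: white paper filter cartridge with blue end caps, 32 mm diameter, 55 mm high, upright in another pocket of the carton; leave it there
- plug: brass plug, 32 mm diameter, 44 mm high, upright in another pocket of the carton; leave it there
- spanner: steel spanner, 170 mm, lying on the bench; origin at the middle of its underside; leave it alone
- driver: screwdriver with orange handle lying on the bench; leave it alone
- spray: spray can, 58 mm diameter, 170 mm high, standing on the bench; leave it alone
- tape: roll of black tape, 90 mm across, 24 mm high, lying on the bench; leave it alone
- fitting: brass pipe fitting, 36 mm across, 34 mm high, standing on the bench; leave it alone

How it is judged:
On the way, in this order (a step that is already met when the one before it is completed fails the run):
1. both long flaps of the carton are folded back past upright (over 1.75 rad) (value of joint each of flap_near, flap_far above 1.75 rad), for 0.2 s.
2. the spring stands upright on the middle of the platen (within 10 mm), let go (horizontal distance between spring and platen_top below 0.01 m and z of spring in the frame of platen_top between -0.004 and 0.004 m and angle between spring's own z axis and vertical below 0.1 rad and contact force between each of the arm, the fingers and spring below 0.1 N), for 0.2 s.
At the end, for the whole second after the job is handed in: the robot holds the lever still, needle in the green band (1.95 to 2.85 rad); the spring stands upright (0.12 rad) within 12 mm of the platen's centre, pressed by the lever and not touched by the robot; both flaps still over 1.6 rad (value of joint needle between 1.95 and 2.85 rad and contact force between lever and spring above 10 N and contact force between any of the fingers, the arm and lever above 3 N and contact force between each of the fingers, the arm and spring below 0.5 N and horizontal distance between spring and platen_top below 0.012 m and angle between spring's own z axis and vertical below 0.12 rad and velocity of joint lever between -0.05 and 0.05 rad/s and value of joint each of flap_near, flap_far above 1.6 rad); the arm keeps its last pose, push and grip.
It fails at once if the spring is squeezed coil-bound (more than 23 mm) (value of joint spring_seat above 0.023 m).
It fails at once if the filter or the plug leaves its pocket or is shoved about (over 15 mm) (distance of any of filter, plug from where it was at the start of the episode above 0.015 m).
It fails at once if a thing lying on the bench is disturbed (over 20 mm) (distance of any of spanner, driver, spray, tape, fitting from where it was at the start of the episode above 0.02 m).
It also fails if it takes over 67 s, if anything falls off the work surface, if the arm or the gripper's body presses on something with over 40 N, if the wrist force passes 120 N, or if a joint passes its speed limit or range.

ROBOT

A 6-joint arm with a two-finger parallel gripper is mounted at the origin on the work surface. World frame = base frame: x ahead of the robot, y to its left, z up, the work surface at z = 0. Lengths are in m, angles in rad, forces in N, time in s.
With the tool pointing down it reaches from about 0.3 to 1 m from the base axis. Payload 5.1 kg.
Tool frame: the origin (TCP) lies at the very end of the fingers, on their centre line; the grasp point (between the pads) lies 19 mm behind it; z points along the fingers, y is the direction in which the jaws open and shut (so a half turn about z gives the same grasp; the last joint's range is limited). The gripper opens to 95 mm and grips with 3 to 60 N. Pads are 20 mm wide; open, the fingers measure 119 mm over their backs; the gripper's body (75 mm by 180 mm) begins 59 mm behind the grasp point.
Start: joints at [-1.401, 0.124, 1.65, -0, 1.367, -0.083], TCP at [0.163, -0.629, 0.215] pointing down, gripper open.
Joint ranges: [-2.61, 2.61], [-1.02, 2.33], [0.03, 2.71], [-1.35, 4.49], [0.32, 2.68], [-2.91, 2.91]. Speed limits (rad/s): [2.57, 2.57, 3.14, 3.14, 3.14, 3.14].

INTERFACE

Orientations are given as a unit quaternion [x, y, z, w].
In Python, from bench import bot, get_image, job gives the robot as it stands.
- The arm moves only by the tool drive_tool, never from a script. Its argument "increments" is a list of rows, each a list of 3 entries, a list of its own where there are three numbers: the shift along the tool's x, y, z scaled (see below), then the turn, a rotation vector about the tool's x, y, z scaled (see below), then the opening, from 0 (shut) to 1 (fully open). A call has 1 to 20 rows; each row is the pose to reach, as a shift and turn from the pose commanded when the call began, along the tool's axes at that moment; what a row does not reach only later rows make up. The controller multiplies each number of a shift by 15 cm and each number of a turn by 90 degrees. A row lasts 1/8 s, in which the tool goes at most 62.5 mm and 10.7 degrees, less where a joint would pass 70% of its speed; a pose out of reach is approached as far as the arm can. A call with a number of a shift or a turn outside -1 to 1 is refused whole. A call with a gripper value outside its range is refused whole. The fingers move at their own pace and stop on an object; the grip force is fixed at half the most. Time passes only in rows, so rows that repeat a pose let the fingers close. It gives the time, the measured TCP pose, the force and the opening at its end, in the units of the state.
- bot.state(): the state, without advancing time (a new reading comes with each control period).
- get_image(name): name is "side" or "top"; returns a dict with "pixels" (400x640x3 uint8, red, green, blue), "vfov" (degrees; the focal length in pixels is half the picture's height over the tangent of half this angle, whatever the lens; pixels are square), "cx", "cy" (the principal point, pixels), "rvec" (rotation vector, rad) and "tvec" (3), from world to camera coordinates, as OpenCV has them. Camera axes: x right, y down, z forward; pixel columns grow to the right and rows downward; lengths in m; the calibration is good to about 2 mm. A picture is of the moment at which its call begins. There is no depth.
- job.sign_off(): hands the job in, once; it reports no verdict.
The state is a dict: "time_s": time; "joints": joint angles; "qd": joint speeds; "joint_efforts": joint torques, N m; "tool_pos": TCP position; "ee_rot": TCP orientation; "force": force on the tool from outside, world axes, zero at the start; "ft_torque": the same for the moment, N m; "finger_gap": finger opening in m.
Only numpy, scipy, OpenCV 4.12 (cv2) and the standard library are available. Lean on these libraries where they do the work, as an engineer would, in place of code of your own. Each camera call takes 0.05 s, during which the arm holds its last target.

## Working session

There is one attempt and no reset: what is moved stays moved. The work goes in short steps, Python scripts to look and compute and a tool call to move; the robot and the scene stay as the last step left them, time stands still between calls to the robot, and variables do not carry over. Pictures are saved under pics/ and viewed, and the job is handed in when it is done.

Besides the shell and the picture viewer there is one more tool, called after "Request:" as name([rows], argument=value, ...), one row to a line, values as JSON. drive_tool: Moves the arm, as the interface text tells. Shifts and turns lie within -1 to 1; 1 stands for 15 cm of shift or 90 degrees of turn. Its arguments: {"type":"object","properties":{"increments":{"type":"array","items":{"type":"array"}}},"required":["increments"]}

```bash
ls; mkdir -p pics; python3 - <<'E'
from bench import bot,get_image,job
import cv2
print(bot.state())
for n in("side","top"):
    d=get_image(n); cv2.imwrite(f"pics/{n}0.png",d["pixels"][:,:,::-1]); print({k:v for k,v in d.items() if k!="pixels"})
E
```

```text
pics
{'time_s': 0.0, 'joints': array([-1.40059927e+00,  1.24509004e-01,  1.65164718e+00, -2.54897739e-05,
        1.36748101e+00, -8.26051533e-02]), 'qd': array([-7.78983014e-04, -3.40977908e-05, -5.25375517e-04,  2.30308413e-04,
        9.94011084e-04, -3.62850978e-04]), 'joint_efforts': array([ 2.12769854e-03, -4.17604780e+01, -3.59932566e+01,  7.75349583e-02,
        4.92136495e-02, -1.64546173e-04]), 'tool_pos': array([ 0.16243147, -0.62872841,  0.21340037]), 'ee_rot': array([ 9.92021167e-01,  1.26067281e-01, -5.72247503e-05, -1.02074349e-03]), 'force': array([-0.53982295,  0.92456635,  0.3434795 ]), 'ft_torque': array([0.04544529, 0.0038568 , 0.02444372]), 'finger_gap': 0.09517371052451835}
{'vfov': 55.316977681444946, 'cx': 313.848094180527, 'cy': 199.7444716987006, 'rvec': array([ 0.17562621, -2.87588171,  1.08282524]), 'tvec': array([0.50884739, 0.20150314, 1.04313485])}
{'vfov': 54.11093714969021, 'cx': 316.88812294000314, 'cy': 193.71713372676552, 'rvec': array([ 2.15362845, -2.17469947,  0.09450506]), 'tvec': array([-0.03231128,  0.52274448,  1.28222882])}
```

View pics/side0.png

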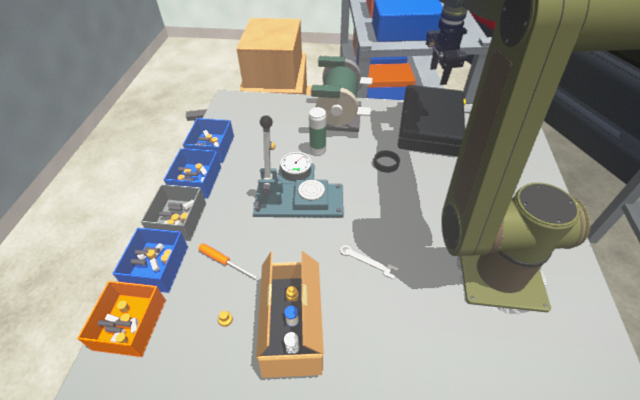

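View pics/top0.png

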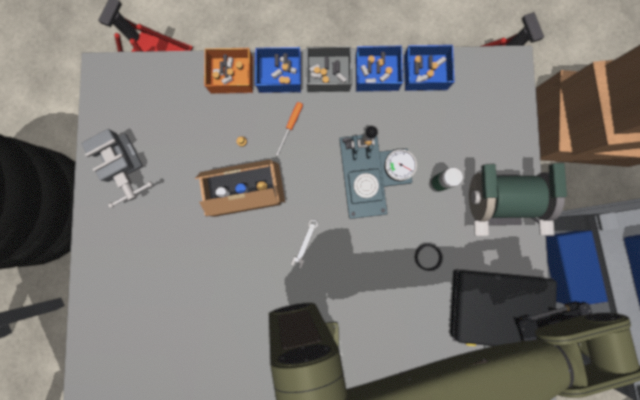

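```bash
cat > h.py <<'E'
import numpy as np,cv2
from scipy.spatial.transform import Rotation as R
def cam(d):
    f=200/np.tan(np.radians(d["vfov"]/2)); K=np.array([[f,0,d["cx"]],[0,f,d["cy"]],[0,0,1.]])
    return K,R.from_rotvec(d["rvec"]).as_matrix(),np.array(d["tvec"],float)
def proj(d,P):
    K,Rm,t=cam(d); q=(np.atleast_2d(P)@Rm.T+t)@K.T; return q[:,:2]/q[:,2:]
def onz(d,uv,z):
    K,Rm,t=cam(d); c=-Rm.T@t; r=Rm.T@np.linalg.solve(K,np.array([uv[0],uv[1],1.])); return c+r*(z-c[2])/r[2]
def pose(x,y,a):
    c,s=np.cos(a),np.sin(a)
    return lambda P:np.atleast_2d(P)@np.array([[c,-s,0],[s,c,0],[0,0,1]]).T+[x,y,0]
def crop(d,u0,v0,u1,v1,k,fn,draw=()):
    im=cv2.resize(np.ascontiguousarray(d["pixels"][v0:v1,u0:u1,::-1]),None,fx=k,fy=k,interpolation=cv2.INTER_CUBIC)
    for P,col in draw:
        q=proj(d,P)
        for u,v in q: cv2.circle(im,(int((u-u0+.5)*k),int((v-v0+.5)*k)),2,col,-1)
    cv2.imwrite(fn,im)
E
python3 - <<'E'
from bench import get_image
from h import *
import pickle
s=get_image("side");t=get_image("top");pickle.dump((s,t),open("i0.pkl","wb"))
crop(s,190,100,350,390,2,"pics/a1.png") if 0 else None
crop(s,240,240,340,385,4,"pics/sc.png");crop(t,185,140,300,230,6,"pics/tc.png")
crop(s,240,110,360,230,5,"pics/st.png");crop(t,330,115,430,225,5,"pics/tt.png")
for n,d,uv,z in [("c",t,(240,190),.1),("platen",t,(366,186),.062),("platen s",s,(312,190),.062),("dial",t,(401,165),.061),("dial s",s,(296,165),.061),("spray",t,(452,177),.17),("spanner",t,(305,242),0),("tape",t,(428,257),0.02),("driver",t,(290,130),0.01),("fit",t,(241,141),.03)]: print(n,onz(d,uv,z).round(4))
E
```

```text
c [0.5293 0.2047 0.1   ]
platen [ 0.5423 -0.1976  0.062 ]
platen s [ 0.543  -0.1942  0.062 ]
dial [ 0.6103 -0.3133  0.061 ]
dial s [ 0.6102 -0.3002  0.061 ]
spray [ 0.5537 -0.4409  0.17  ]
spanner [0.3621 0.0044 0.    ]
tape [ 0.3099 -0.401   0.02  ]
driver [0.7453 0.0533 0.01  ]
fit [0.704  0.2178 0.03  ]
```

View pics/sc.png

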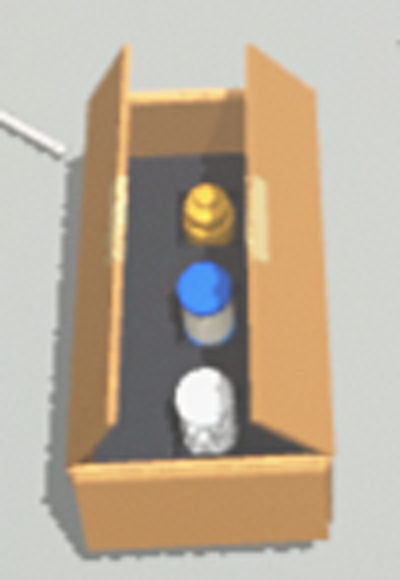

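View pics/tc.png

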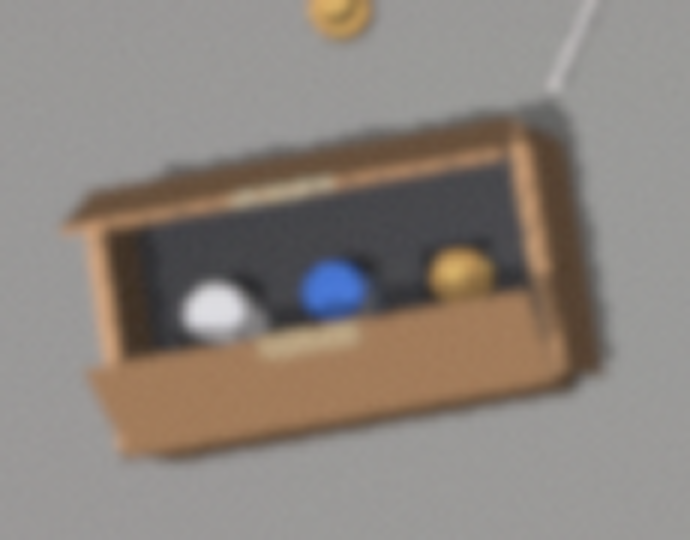

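View pics/st.png

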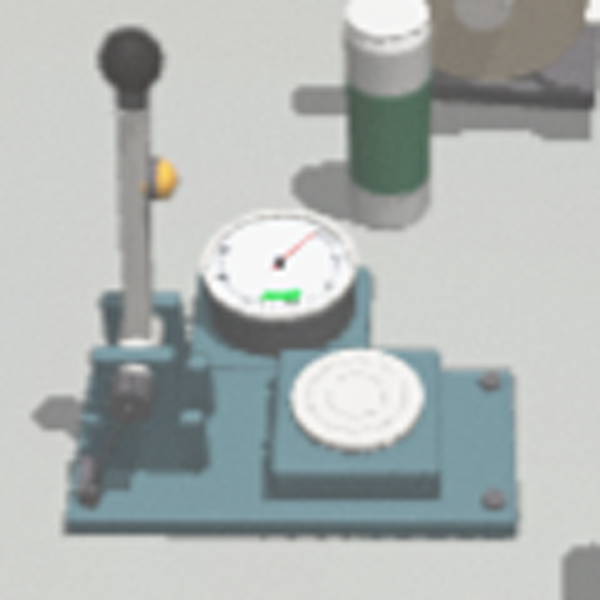

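View pics/tt.png

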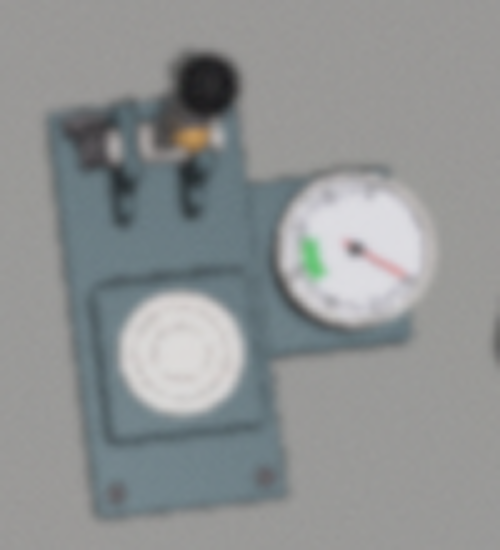

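```bash
cat > fit.py <<'E'
import pickle
from h import *
from scipy.optimize import least_squares
s,t=pickle.load(open("i0.pkl","rb"))
S=lambda x,y:(240+x/4-.4,240+y/4-.4); T=lambda x,y:(185+x/6-.4,140+y/6-.4)
# carton
def pts(p):
    C=pose(*p[:3]); n,f=p[3],p[4]
    fe=lambda y,a,sg:[sg*(70-69*np.cos(a)),y,.1+.069*np.sin(a)]
    return C([[0,65,.072],[0,0,.071],[0,65,.072],[0,0,.071],
      fe(113,n,-1),fe(-113,n,-1),fe(113,f,1),fe(-113,f,1),
      fe(113,n,-1),fe(-113,n,-1),fe(113,f,1),fe(-113,f,1),
      [-70,0,0][:0] or [-.07,.115,0],[.07,.115,0],[.07,.115,.1],[.07,-.115,.1]])if 0 else C([[0,.065,.072],[0,0,.071],[0,.065,.072],[0,0,.071]]+[[sg*(.07-.069*np.cos(a)),y,.1+.069*np.sin(a)] for _ in (0,1) for a,sg in((n,-1),(f,1)) for y in(.113,-.113)])
uvT=[T(212,308),T(335,290)];uvS=[S(204,397),S(204,287)]
# near flap (side image: right one)
fS=[S(252,420),S(247,45),S(108,432),S(127,45)]
fT=[T(92,370),T(530,290),T(66,228),T(518,120)]
def res(p):
    P=pts(p); return np.r_[(proj(t,P[:2])-uvT).ravel(),(proj(s,P[2:4])-uvS).ravel(),(proj(s,P[4:8])-fS).ravel(),(proj(t,P[8:12])-fT).ravel()]
r=least_squares(res,[.53,.2,.15,.95,.95],loss="soft_l1"); print("carton",r.x.round(4)); print(res(r.x).reshape(-1,2).round(1).tolist())
S2=lambda x,y:(240+x/5-.4,110+y/5-.4); T2=lambda x,y:(330+x/5-.4,115+y/5-.4)
def pt(p):
    a=p[3]; return pose(*p[:3])([[0,0,.062],[.055,-.122,.061],[.13-.21*np.cos(a),0,.108+.21*np.sin(a)]])
uT=[T2(181,352),T2(356,248),T2(207,84)];uS=[S2(357,398),S2(279,263),S2(130,57)]
def res2(p):
    P=pt(p); return np.r_[(proj(t,P)-uT).ravel(),(proj(s,P)-uS).ravel()]
r2=least_squares(res2,[.54,-.195,.12,1.48],loss="soft_l1");print("tester",r2.x.round(4));print(res2(r2.x).reshape(-1,2).round(1).tolist())
pickle.dump((r.x,r2.x),open("fit.pkl","wb"))
p=r.x;C=pose(*p[:3]);Q=pose(*r2.x[:3])
ln=lambda A,B:np.linspace(A,B,40)
box=[C(ln((x*.07,-.115,z),(x*.07,.115,z))) for x in(-1,1) for z in(0,.1)]+[C(ln((-.07,y*.115,z),(.07,y*.115,z))) for y in(-1,1) for z in(0,.1)]
th=np.linspace(0,6.28,40)
cyl=[C(np.c_[.016*np.cos(th),.065+.016*np.sin(th),0*th+z]) for z in(.034,.072)]
D=[(b,(0,0,255)) for b in box]+[(b,(0,255,0)) for b in cyl]
base=[Q(ln((x,-.065,0),(x,.065,0))) for x in(-.1,.18)]+[Q(ln((-.1,y,0),(.18,y,0))) for y in(-.065,.065)]+[Q(np.c_[.04*np.cos(th),.04*np.sin(th),0*th+.062])]+[Q(np.c_[.055+.05*np.cos(th),-.122+.05*np.sin(th),0*th+.061])]
D2=[(b,(0,0,255)) for b in base]
crop(s,240,240,340,385,4,"pics/sc1.png",D);crop(t,185,140,300,230,6,"pics/tc1.png",D)
crop(s,240,110,360,230,5,"pics/st1.png",D2);crop(t,330,115,430,225,5,"pics/tt1.png",D2)
a=[cv2.imread(f"pics/{n}.png") for n in("sc1","st1","tc1","tt1")]
def pad(i):o=np.zeros((600,700,3),np.uint8);o[:i.shape[0],:i.shape[1]]=i[:600,:700];return o
m=np.vstack([np.hstack([pad(a[0]),pad(a[1])]),np.hstack([pad(a[2]),pad(a[3])])]);cv2.imwrite("pics/ov.png",cv2.resize(m,(700,600),interpolation=cv2.INTER_AREA))
E
python3 fit.py
```

```text
carton [0.5404 0.2095 0.1673 0.9704 1.1407]
[[0.6, 0.1], [-0.0, -0.4], [-0.1, -0.5], [-0.0, 0.1], [0.5, 0.3], [-0.1, -0.0], [0.2, -2.1], [-0.4, -0.1], [-0.8, -0.3], [0.1, -0.2], [-0.6, -0.3], [-2.0, 4.5]]
tester [ 0.5461 -0.1973  0.1036  1.4832]
[[0.1, -0.2], [0.0, -0.2], [0.4, -0.3], [0.1, -0.0], [0.2, 0.1], [0.2, 1.1]]
```

View pics/ov.png

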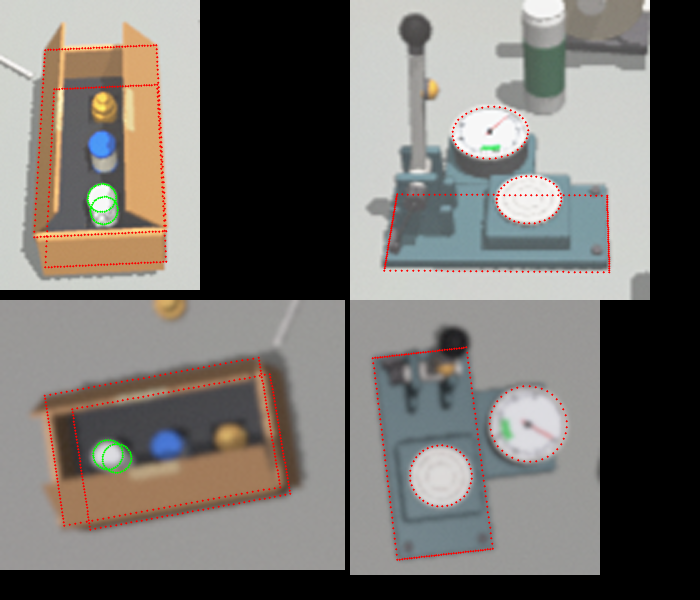

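```bash
cat > go.py <<'E'
# usage: plan(target xyz, jaw yaw): total increments in tool axes & units
from bench import bot
from h import *
import pickle
p,q=pickle.load(open("fit.pkl","rb")); C=pose(*p[:3]);Q=pose(*q[:3])
def plan(P,jaw,tilt=None):
    s=bot.state(); Rc=R.from_quat(s["ee_rot"]).as_matrix()
    y=np.array([np.cos(jaw),np.sin(jaw),0]);z=np.array([0,0,-1.]);Rt=np.c_[np.cross(y,z),y,z]
    d=Rc.T@(np.asarray(P)-s["tool_pos"]); w=R.from_matrix(Rc.T@Rt).as_rotvec()
    print("t",round(s["time_s"],2),"tcp",s["tool_pos"].round(4),"F",s["force"].round(1),"gap",round(s["finger_gap"],4),"j",s["joints"].round(2))
    print("shift",(d/.15).round(3),"turn",(w/(np.pi/2)).round(3))
E
python3 -c "
from go import *
print(C([0,.0,.125]),C([0,.065,.05]),Q([0,0,.06]),Q([.111,0,.317]),Q([.13,0,.108]))
plan(C([.005,0,.24])[0],p[2])"
```

```text
[[0.54041817 0.20952009 0.125     ]] [[0.52959736 0.27361307 0.05      ]] [[ 0.54614376 -0.19725823  0.06      ]] [[ 0.65654851 -0.1857782   0.317     ]] [[ 0.67544662 -0.18381315  0.108     ]]
t 0.2 tcp [ 0.1625 -0.6289  0.2138] F [-0.4 -0.1 -0.9] gap 0.0952 j [-1.4   0.12  1.65 -0.    1.37 -0.08]
shift [ 3.871 -4.779 -0.168] turn [-0.001 -0.001 -0.946]
```

Request:
drive_tool([
  [[0.2,-0.25,-0.04],[0,0,-0.1],0.5],
  [[0.4,-0.5,-0.08],[0,0,-0.2],0],
  [[0.6,-0.75,-0.12],[0,0,-0.3],0],
  [[0.8,-1,-0.17],[0,0,-0.4],0],
])

```text
time_s: 0.7
tool_pos: [0.2416, -0.4525, 0.24]
ee_rot: [0.903, 0.429, 0.0, -0.0]
force: [0.5, -0.2, 0.4]
finger_gap: 0.0606
```

```bash
python3 -c "
from go import *
plan(C([.005,0,.24])[0],p[2])"
```

```text
t 0.7 tcp [ 0.2416 -0.4525  0.24  ] F [ 0.5 -0.2  0.4] gap 0.0606 j [-1.19 -0.2   1.92  0.    1.42 -0.5 ]
shift [ 4.704e+00 -1.227e+00  2.000e-03] turn [-0.    -0.    -0.542]
```

Request:
drive_tool([
  [[0.33,-0.09,0],[0,0,-0.1],0],
  [[0.67,-0.17,0],[0,0,-0.2],0],
  [[1,-0.26,0],[0,0,-0.3],0],
])

```text
time_s: 1.08
tool_pos: [0.307, -0.3119, 0.2401]
ee_rot: [0.778, 0.628, 0.0, 0.0]
force: [1.3, 0.3, 0.8]
finger_gap: 0.0302
```

```bash
python3 -c "
from go import *
plan(C([.005,0,.24])[0],p[2])"
```

```text
t 1.07 tcp [ 0.307  -0.3119  0.2401] F [1.3 0.3 0.8] gap 0.0302 j [-0.92 -0.39  2.07  0.    1.46 -0.7 ]
shift [3.74e+00 8.15e-01 1.00e-03] turn [ 0.     0.    -0.242]
```

Request:
drive_tool([
  [[0.33,0.07,0],[0,0,-0.1],0],
  [[0.67,0.15,0],[0,0,-0.2],0],
  [[1,0.22,0],[0,0,-0.242],0],
])

```text
time_s: 1.45
tool_pos: [0.3716, -0.1726, 0.2402]
ee_rot: [0.647, 0.763, 0.0, 0.0]
force: [0.2, -0.4, -0.4]
finger_gap: 0.0026
```

```bash
python3 -c "
from go import *
plan(C([.005,0,.24])[0],p[2])"
```

```text
t 1.45 tcp [ 0.3716 -0.1726  0.2402] F [ 0.2 -0.4 -0.4] gap 0.0026 j [-0.57 -0.46  2.12  0.    1.48 -0.73]
shift [2.33e+00 1.56e+00 1.00e-03] turn [ 0.     0.    -0.002]
```

Request:
drive_tool([
  [[0.33,0.2,0],[0,0,0],0],
  [[0.67,0.4,0],[0,0,0],0],
  [[1,0.6,0],[0,0,0],0],
])

```text
time_s: 1.82
tool_pos: [0.4363, -0.0098, 0.2403]
ee_rot: [0.648, 0.762, 0.0, 0.0]
force: [0.8, 0.7, 0.5]
finger_gap: 0.0006
```

Request:
drive_tool([
  [[0.33,0.25,0],[0,0,0],0],
  [[0.67,0.5,0],[0,0,0],0],
  [[1,0.7,0],[0,0,0],0],
  [[1,0.9,0],[0,0,0],0],
])

```text
time_s: 2.33
tool_pos: [0.545, 0.1616, 0.2398]
ee_rot: [0.646, 0.764, -0.0, -0.0]
force: [-0.0, 0.1, -0.3]
finger_gap: 0.0004
```

```bash
python3 -c "
from go import *
plan(C([.005,0,.122])[0],p[2])"
```

```text
t 2.33 tcp [0.545  0.1616 0.2398] F [-0.   0.1 -0.3] gap 0.0004 j [ 0.19 -0.07  1.81  0.    1.41  0.03]
shift [0.32  0.056 0.786] turn [-0. -0. -0.]
```

Request:
drive_tool([
  [[0.2,0.03,0],[0,0,0],0],
  [[0.32,0.056,0.2],[0,0,0],0],
  [[0.32,0.056,0.5],[0,0,0],0],
  [[0.32,0.056,0.786],[0,0,0],0],
  [[0.32,0.056,0.786],[0,0,0],0],
  [[0.32,-0.1,0.786],[0,0,0],0],
  [[0.32,-0.25,0.786],[0,0,0],0],
  [[0.32,-0.4,0.786],[0,0,0],0],
  [[0.32,-0.55,0.786],[0,0,0],0],
  [[0.32,-0.7,0.786],[0,0,0],0],
  [[0.32,-0.7,0.786],[0,0,0],0],
])

```text
time_s: 3.7
tool_pos: [0.4342, 0.1888, 0.1247]
ee_rot: [0.648, 0.762, 0.002, 0.001]
force: [0.8, 0.2, -0.1]
finger_gap: 0.0004
```

```bash
python3 -c "
from go import *
plan(C([.105,0,.122])[0],p[2])
from bench import get_image
s=get_image('side');t=get_image('top')
crop(s,220,200,380,385,4,'pics/s2.png')"
```

```text
t 3.7 tcp [0.4342 0.1888 0.1247] F [ 0.8  0.2 -0.1] gap 0.0004 j [ 0.3  -0.21  2.13  0.    1.22  0.13]
shift [0.026 1.421 0.023] turn [ 0.003 -0.    -0.003]
```

View pics/s2.png

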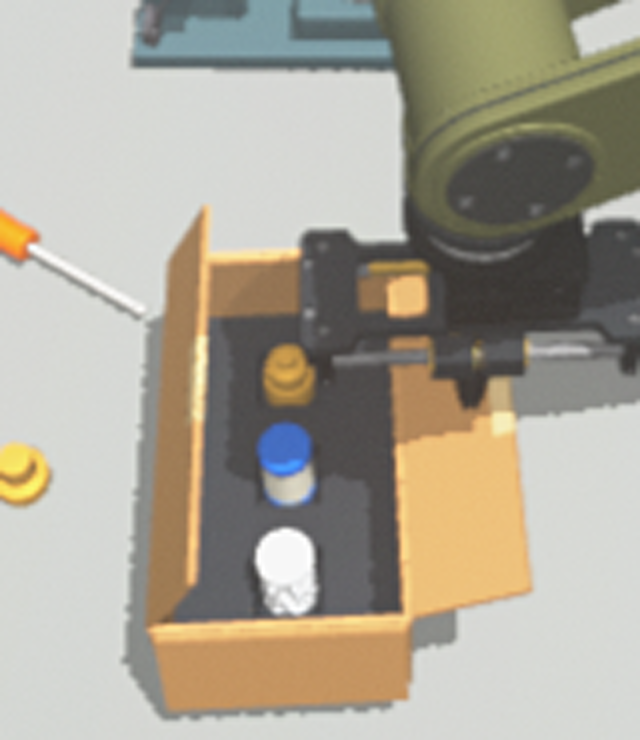

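The picture shows the near flap folded down outside (edge around (530,590)); the far flap is still half raised. Now the far flap.

Request:
drive_tool([
  [[0,0.25,0.02],[0,0,0],0],
  [[0,0.5,0.02],[0,0,0],0],
  [[0,0.7,0.02],[0,0,0],0],
  [[0,0.85,0.02],[0,0,0],0],
  [[0,1,0.02],[0,0,0],0],
])

```text
time_s: 4.42
tool_pos: [0.5839, 0.2129, 0.1197]
ee_rot: [0.648, 0.762, 0.0, 0.0]
force: [-0.4, -0.1, 0.6]
finger_gap: 0.0005
```

Request:
drive_tool([
  [[0,0.15,0],[0,0,0],0],
  [[0,0.3,0],[0,0,0],0],
  [[0,0.42,0],[0,0,0],0],
  [[0,0.42,0],[0,0,0],0],
])

```text
time_s: 4.92
tool_pos: [0.6457, 0.2229, 0.1194]
ee_rot: [0.648, 0.762, 0.0, 0.0]
force: [-0.0, -0.1, 0.3]
finger_gap: 0.0003
```

```bash
python3 -c "
from go import *
plan(C([0,.065,.122])[0],p[2])
from bench import get_image
s=get_image('side');t=get_image('top')
crop(s,220,200,380,385,4,'pics/s3.png')"
```

```text
t 4.92 tcp [0.6457 0.2229 0.1194] F [-0.  -0.1  0.3] gap 0.0003 j [0.25 0.27 1.65 0.   1.22 0.09]
shift [ 0.458 -0.71  -0.018] turn [ 0.001 -0.    -0.004]
```

View pics/s3.png

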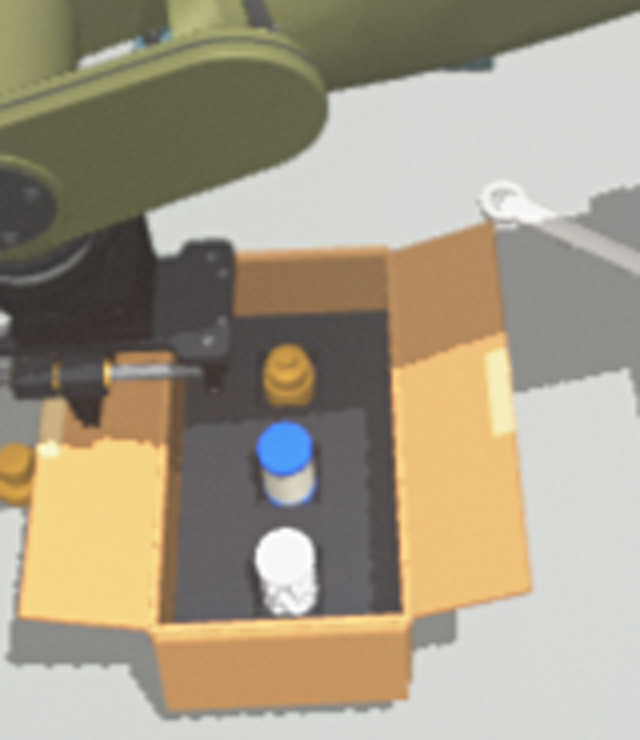

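Both flaps are folded back. The spring is the bottom one (top face at (286,556)), with the filter at (286,447) and the plug at (289,365). I'll raise, open and move above the spring.

Request:
drive_tool([
  [[0.05,-0.1,-0.15],[0,0,0],0],
  [[0.2,-0.35,-0.3],[0,0,0],0.3],
  [[0.4,-0.6,-0.3],[0,0,0],0.65],
  [[0.458,-0.71,-0.3],[0,0,0],0.65],
  [[0.458,-0.71,-0.3],[0,0,0],0.65],
])

```text
time_s: 5.65
tool_pos: [0.5269, 0.2736, 0.1642]
ee_rot: [0.647, 0.762, -0.0, 0.0]
force: [0.5, -0.4, 1.0]
finger_gap: 0.0351
```

```bash
python3 -c "
from go import *
plan(C([0,.065,.046])[0],p[2])
from bench import get_image
s=get_image('side');t=get_image('top')
crop(s,220,200,380,385,4,'pics/s4.png');crop(t,185,120,300,230,5,'pics/t4.png')"
```

```text
t 5.65 tcp [0.5269 0.2736 0.1642] F [ 0.5 -0.4  1. ] gap 0.0351 j [ 0.39  0.04  1.83 -0.    1.28  0.23]
shift [-0.002  0.018  0.788] turn [ 0.     0.    -0.003]
```

View pics/s4.png

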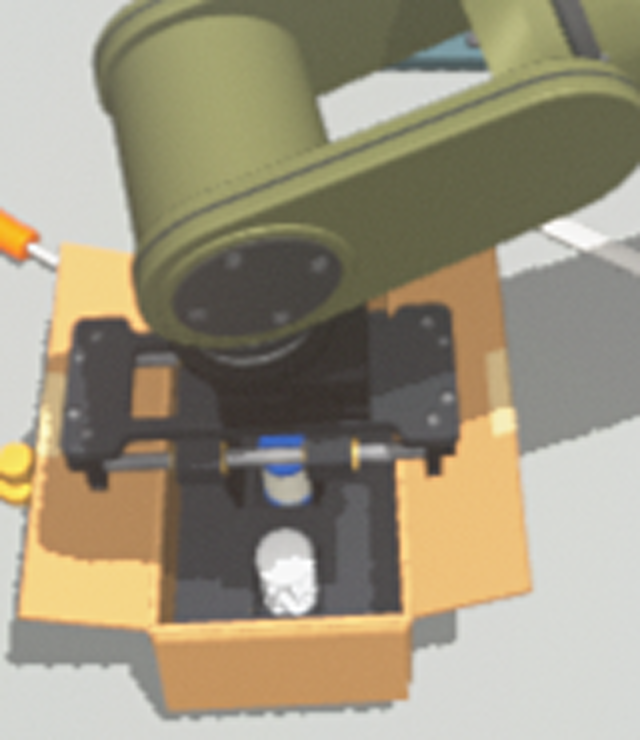

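View pics/t4.png

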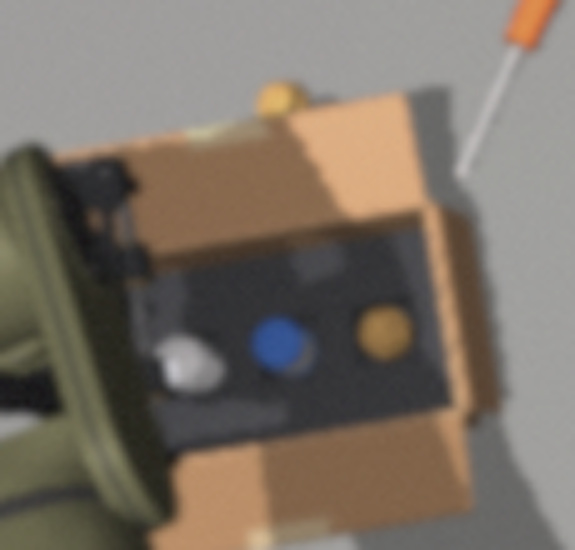

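Request:
drive_tool([
  [[0,0.018,0.15],[0,0,0],0.65],
  [[0,0.018,0.35],[0,0,0],0.65],
  [[0,0.018,0.5],[0,0,0],0.65],
  [[0,0.018,0.5],[0,0,0],0.65],
  [[0,0.018,0.65],[0,0,0],0.65],
  [[0,0.018,0.79],[0,0,0],0.65],
  [[0,0.018,0.79],[0,0,0],0.65],
])

```text
time_s: 6.62
tool_pos: [0.5294, 0.2731, 0.0439]
ee_rot: [0.648, 0.762, -0.002, -0.001]
force: [-0.1, 0.5, -0.8]
finger_gap: 0.0615
```

```bash
python3 -c "
from go import *
plan(C([0,.065,.046])[0],p[2])
from bench import get_image
s=get_image('side');t=get_image('top')
crop(s,220,200,380,385,4,'pics/s5.png')"
```

```text
t 6.62 tcp [0.5294 0.2731 0.0439] F [-0.1  0.5 -0.8] gap 0.0615 j [ 0.39  0.17  1.9  -0.    1.07  0.22]
shift [ 0.003  0.002 -0.014] turn [-0.002  0.001 -0.004]
```

View pics/s5.png

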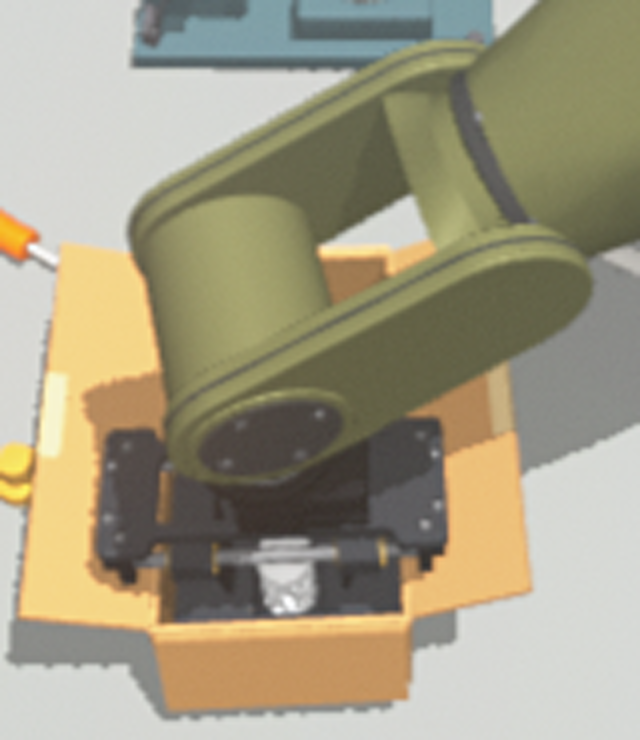

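The spring is centred between the jaws. Closing.

Request:
drive_tool([
  [[0,0,0],[0,0,0],0.3],
  [[0,0,0],[0,0,0],0.25],
  [[0,0,0],[0,0,0],0],
  [[0,0,0],[0,0,0],0],
  [[0,0,0],[0,0,0],0],
  [[0,0,0],[0,0,0],0],
])

```text
time_s: 7.48
tool_pos: [0.5306, 0.274, 0.0462]
ee_rot: [0.648, 0.762, 0.0, 0.0]
force: [-1.6, -0.5, 3.4]
finger_gap: 0.0308
```

Request:
drive_tool([
  [[0,0,-0.1],[0,0,0],0],
  [[0,0,-0.25],[0,0,0],0],
  [[0,0,-0.45],[0,0,0],0],
  [[0,0,-0.7],[0,0,0],0],
  [[0,0,-0.95],[0,0,0],0],
])

```text
time_s: 8.1
tool_pos: [0.5301, 0.2738, 0.1898]
ee_rot: [0.648, 0.762, -0.0, -0.0]
force: [0.4, 0.3, -0.3]
finger_gap: 0.0312
```

```bash
python3 -c "
from go import *
plan(Q([0,0,.19])[0],p[2]);print(q[2])
from bench import get_image
s=get_image('side');t=get_image('top')
crop(s,220,200,380,385,4,'pics/s6.png')"
```

```text
t 8.1 tcp [0.5301 0.2738 0.1898] F [ 0.4  0.3 -0.3] gap 0.0312 j [ 0.39  0.02  1.8  -0.    1.32  0.23]
shift [-3.116e+00 -4.000e-01 -1.000e-03] turn [-0.     0.    -0.004]
0.1036089472319934
```

View pics/s6.png

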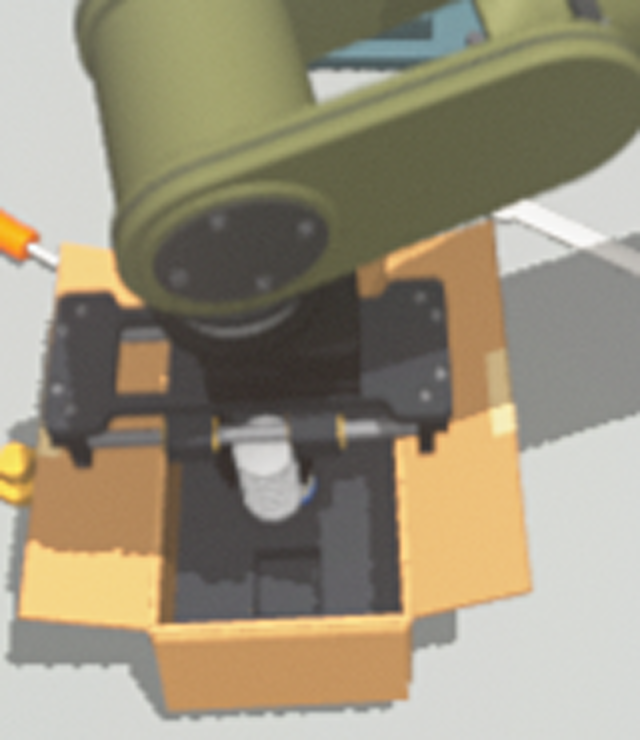

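Spring held; the +y pocket is empty. Carry it toward the tester, turning the jaws so they lie across the lever plane.

Request:
drive_tool([
  [[-0.25,-0.03,-0.05],[0,0,0.08],0],
  [[-0.5,-0.06,-0.1],[0,0,0.17],0],
  [[-0.75,-0.1,-0.1],[0,0,0.26],0],
  [[-1,-0.13,-0.1],[0,0,0.35],0],
])

```text
time_s: 8.7
tool_pos: [0.5345, 0.1215, 0.2022]
ee_rot: [0.831, 0.556, -0.001, -0.0]
force: [0.2, 0.7, -0.8]
finger_gap: 0.0308
```

```bash
python3 -c "
from go import *
plan(Q([0,0,.19])[0],q[2]-np.pi/2)"
```

```text
t 8.7 tcp [0.5345 0.1215 0.2022] F [ 0.2  0.7 -0.8] gap 0.0308 j [ 0.13 -0.09  1.89 -0.    1.35  0.52]
shift [-1.933  0.884  0.081] turn [-0.     0.001  0.684]
```

Request:
drive_tool([
  [[-0.25,0.11,0],[0,0,0.09],0],
  [[-0.5,0.22,0],[0,0,0.17],0],
  [[-0.75,0.33,0],[0,0,0.26],0],
  [[-0.97,0.44,0],[0,0,0.35],0],
])

```text
time_s: 9.2
tool_pos: [0.5405, -0.0383, 0.202]
ee_rot: [0.951, 0.309, -0.001, -0.0]
force: [0.6, -0.2, -1.5]
finger_gap: 0.0313
```

```bash
python3 -c "
from go import *
plan(Q([0,0,.19])[0],q[2]-np.pi/2)"
```

```text
t 9.2 tcp [ 0.5405 -0.0383  0.202 ] F [ 0.6 -0.2 -1.5] gap 0.0313 j [-0.17 -0.11  1.9  -0.    1.35  0.77]
shift [-0.592  0.88   0.079] turn [-0.001  0.001  0.334]
```

Request:
drive_tool([
  [[-0.15,0.22,0],[0,0,0.09],0],
  [[-0.3,0.44,0.03],[0,0,0.17],0],
  [[-0.45,0.66,0.08],[0,0,0.26],0],
  [[-0.55,0.82,0.08],[0,0,0.334],0],
  [[-0.592,0.88,0.08],[0,0,0.334],0],
  [[-0.592,0.88,0.08],[0,0,0.334],0],
])

```text
time_s: 9.95
tool_pos: [0.5475, -0.1958, 0.1906]
ee_rot: [0.999, 0.055, -0.0, -0.0]
force: [0.6, -0.7, -1.5]
finger_gap: 0.0311
```

```bash
python3 -c "
from go import *
plan(Q([0,0,.093])[0],q[2]-np.pi/2)
from bench import get_image
s=get_image('side');t=get_image('top')
crop(s,230,90,370,240,5,'pics/s7.png');crop(t,310,95,430,225,5,'pics/t7.png')"
```

```text
t 9.95 tcp [ 0.5475 -0.1958  0.1906] F [ 0.6 -0.7 -1.5] gap 0.0311 j [-0.44 -0.01  1.83  0.    1.32  1.03]
shift [-0.009  0.009  0.651] turn [-0.001  0.001  0.004]
```

View pics/s7.png

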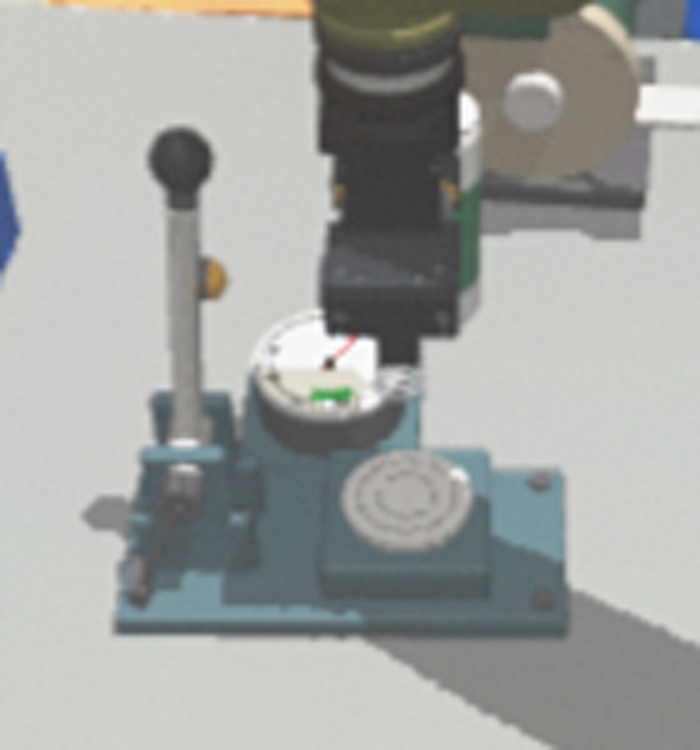

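View pics/t7.png

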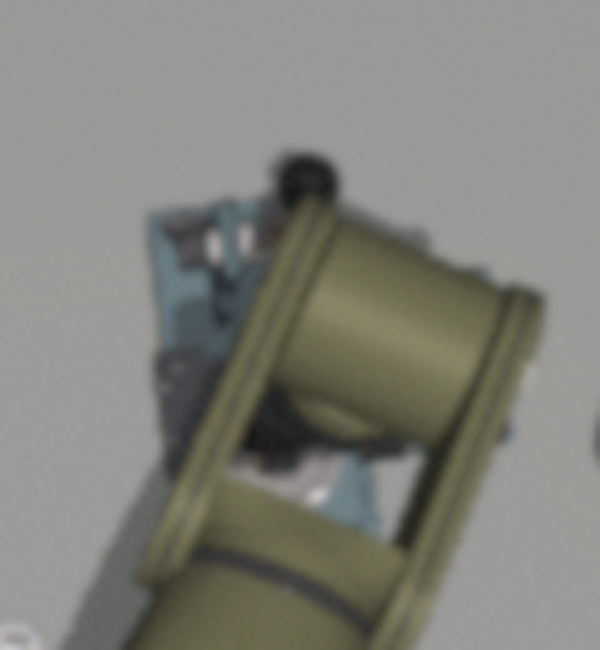

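```bash
python3 -c "
from h import *
from bench import get_image,bot
s=get_image('side')
crop(s,200,0,400,200,4,'pics/s8.png')
from go import Q
for z in (.2,.25,.3,.35,.4): print(z,((proj(s,Q([0,0,z]))-[200,0])*4).round())"
```

```text
0.2 [[440. 623.]]
0.25 [[438. 569.]]
0.3 [[436. 510.]]
0.35 [[433. 446.]]
0.4 [[431. 377.]]
```

View pics/s8.png

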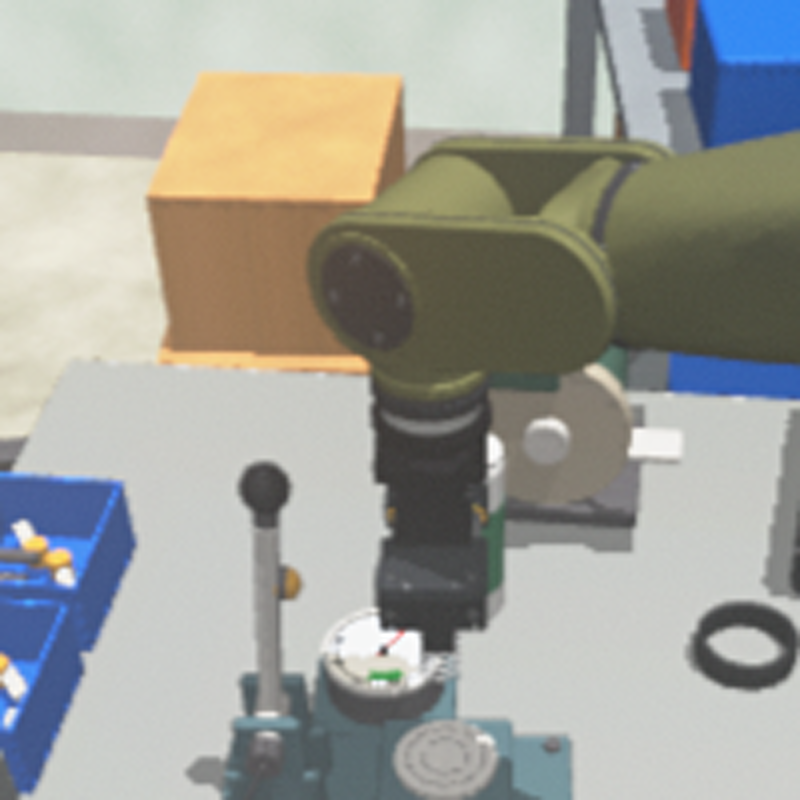

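The gripper clears the lever in both views, with the ball at (265,488) and the wrist's left edge at x=310. Descend.

Request:
drive_tool([
  [[-0.009,0.009,0.2],[0,0,0],0],
  [[-0.009,0.009,0.4],[0,0,0],0],
  [[-0.009,0.009,0.55],[0,0,0],0],
  [[-0.009,0.009,0.63],[0,0,0],0],
  [[-0.009,0.009,0.63],[0,0,0],0],
])

```text
time_s: 10.72
tool_pos: [0.5463, -0.1966, 0.0961]
ee_rot: [0.999, 0.055, -0.001, -0.0]
force: [-0.3, 0.6, -0.7]
finger_gap: 0.0308
```

```bash
python3 -c "
from go import *
plan(Q([0,0,.091])[0],q[2]-np.pi/2)
from bench import get_image
s=get_image('side');t=get_image('top')
crop(s,270,130,370,230,6,'pics/s9.png')"
```

```text
t 10.72 tcp [ 0.5463 -0.1966  0.0961] F [-0.3  0.6 -0.7] gap 0.0308 j [-0.44  0.08  1.91  0.    1.16  1.02]
shift [-0.001  0.004  0.034] turn [-0.001  0.001  0.004]
```

View pics/s9.png

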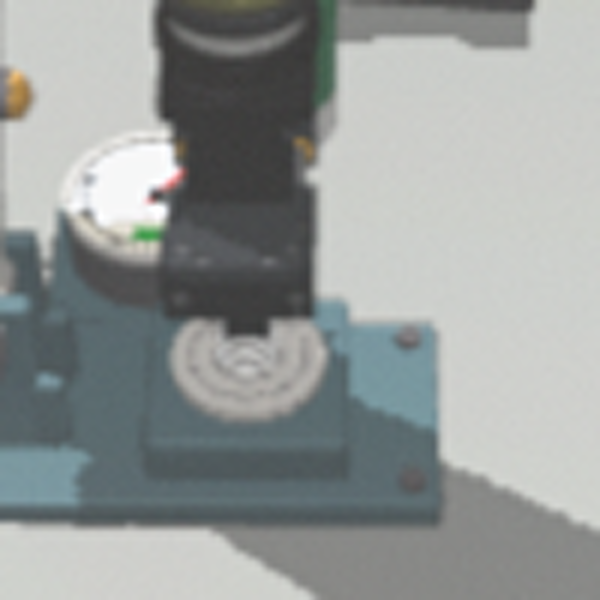

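Request:
drive_tool([
  [[0,0.004,0.015],[0,0,0],0],
  [[0,0.004,0.03],[0,0,0],0],
  [[0,0.004,0.034],[0,0,0],0],
  [[0,0.004,0.034],[0,0,0],0],
])

```text
time_s: 11.32
tool_pos: [0.547, -0.1982, 0.0921]
ee_rot: [0.999, 0.054, 0.0, 0.0]
force: [0.6, 0.2, 0.0]
finger_gap: 0.0311
```

```bash
python3 -c "
from go import *
for i in range(3): plan(Q([0,0,.091])[0],q[2]-np.pi/2); s=__import__('bench').get_image('side')
crop(s,270,130,370,230,6,'pics/s10.png')"
```

```text
t 11.32 tcp [ 0.547  -0.1982  0.0921] F [0.6 0.2 0. ] gap 0.0311 j [-0.44  0.08  1.91  0.    1.15  1.02]
shift [-0.005 -0.007  0.007] turn [ 0.    -0.     0.003]
t 11.38 tcp [ 0.547  -0.1982  0.0921] F [-0.2  0.3  0.9] gap 0.0311 j [-0.44  0.08  1.91 -0.    1.15  1.02]
shift [-0.005 -0.007  0.007] turn [ 0.    -0.     0.003]
t 11.43 tcp [ 0.547  -0.1981  0.092 ] F [ 0.5 -0.7  0.9] gap 0.0312 j [-0.44  0.08  1.91 -0.    1.15  1.02]
shift [-0.005 -0.006  0.007] turn [ 0.    -0.     0.003]
```

View pics/s10.png

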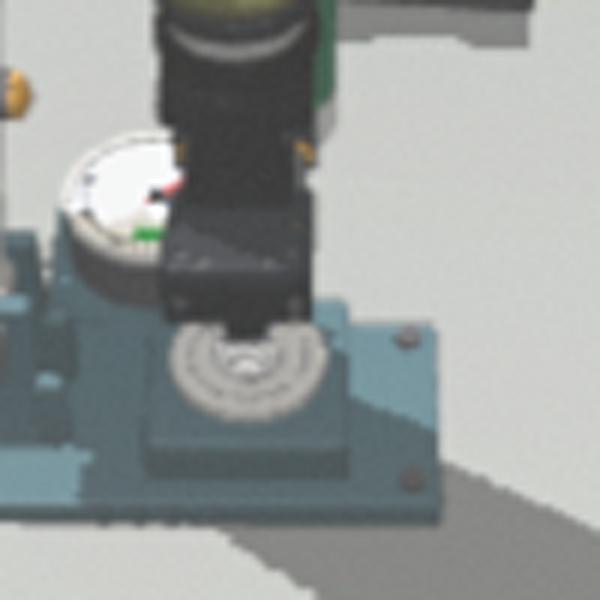

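Request:
drive_tool([
  [[0,0,0.007],[0,0,0],0],
  [[0,0,0.013],[0,0,0],0],
  [[0,0,0.013],[0,0,0],0],
])

```text
time_s: 11.85
tool_pos: [0.5472, -0.1981, 0.09]
ee_rot: [0.999, 0.054, 0.001, 0.0]
force: [1.1, -0.0, 2.7]
finger_gap: 0.031
```

```bash
python3 -c "
from go import *
for i in range(4): plan(Q([0,0,.091])[0],q[2]-np.pi/2); s=__import__('bench').get_image('side')
crop(s,270,130,370,230,6,'pics/s11.png')"
```

```text
t 11.85 tcp [ 0.5472 -0.1981  0.09  ] F [ 1.1 -0.   2.7] gap 0.031 j [-0.44  0.08  1.91  0.    1.14  1.02]
shift [-0.006 -0.006 -0.007] turn [ 0.    -0.001  0.003]
t 11.9 tcp [ 0.5472 -0.1981  0.09  ] F [ 1.5 -0.2  2. ] gap 0.0308 j [-0.44  0.08  1.91  0.    1.14  1.02]
shift [-0.006 -0.006 -0.007] turn [ 0.    -0.001  0.003]
t 11.95 tcp [ 0.5471 -0.1981  0.09  ] F [2.  0.4 3. ] gap 0.031 j [-0.44  0.08  1.91  0.    1.14  1.02]
shift [-0.006 -0.006 -0.007] turn [ 0.    -0.001  0.003]
t 12.0 tcp [ 0.5471 -0.1981  0.0899] F [1.5 0.4 3.6] gap 0.0313 j [-0.44  0.08  1.91  0.    1.14  1.02]
shift [-0.006 -0.006 -0.007] turn [ 0.    -0.001  0.003]
```

View pics/s11.png

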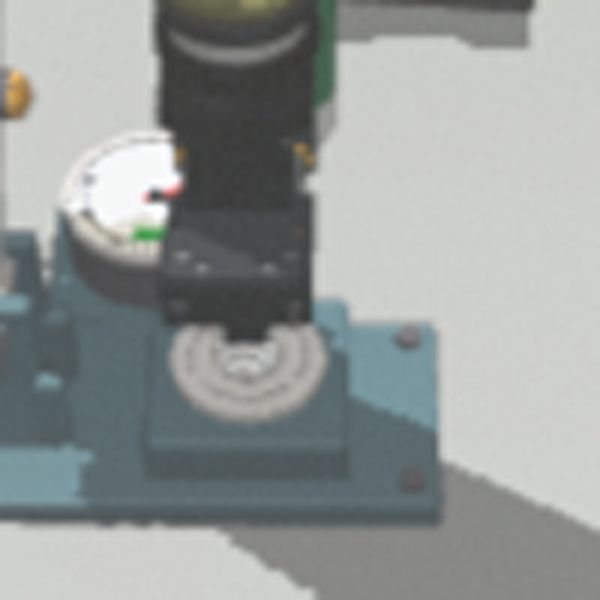

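Contact: +3 N and the needle has turned. Releasing.

Request:
drive_tool([
  [[0,0,-0.01],[0,0,0],0.4],
  [[0,0,-0.01],[0,0,0],0.6],
  [[0,0,-0.01],[0,0,0],0.7],
  [[0,0,-0.01],[0,0,0],0.7],
  [[0,0,-0.01],[0,0,0],0.7],
  [[0,0,-0.01],[0,0,0],0.7],
])

```text
time_s: 12.8
tool_pos: [0.5467, -0.198, 0.0912]
ee_rot: [0.999, 0.054, -0.0, 0.0]
force: [0.1, -0.3, -0.1]
finger_gap: 0.0661
```

Request:
drive_tool([
  [[0,0,-0.15],[0,0,0],0.7],
  [[0,0,-0.4],[0,0,0],0.7],
  [[0,0,-0.7],[0,0,0],0.7],
  [[0,0,-1],[0,0,0],0.7],
])

```text
time_s: 13.3
tool_pos: [0.5465, -0.1979, 0.2424]
ee_rot: [0.999, 0.054, -0.0, -0.0]
force: [0.1, -0.2, 0.5]
finger_gap: 0.0665
```

```bash
python3 -c "
from go import *
plan(Q([0.111,0,.40])[0],q[2]-np.pi/2)
from bench import get_image
s=get_image('side')
import pickle;pickle.dump(s,open('s12.pkl','wb'))
th=np.linspace(0,6.28,40)
crop(s,240,80,360,230,5,'pics/s12.png')
crop(s,240,80,360,230,4,'pics/s12b.png',[(Q(np.c_[.016*np.cos(th),.016*np.sin(th),0*th+z]),(0,0,255)) for z in(.062,.118)])"
```

```text
t 13.3 tcp [ 0.5465 -0.1979  0.2424] F [ 0.1 -0.2  0.5] gap 0.0665 j [-0.44 -0.04  1.78 -0.    1.41  1.02]
shift [ 7.380e-01 -1.000e-03 -1.051e+00] turn [-0.     0.     0.003]
```

View pics/s12.png

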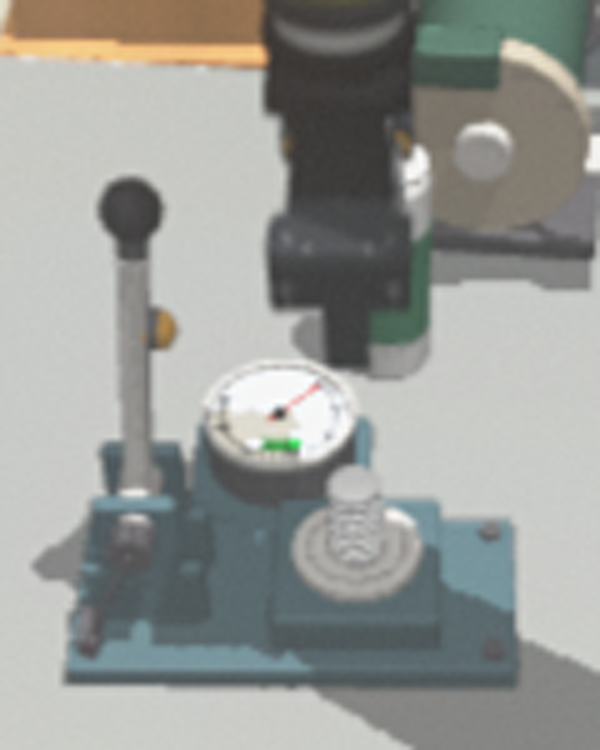

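View pics/s12b.png

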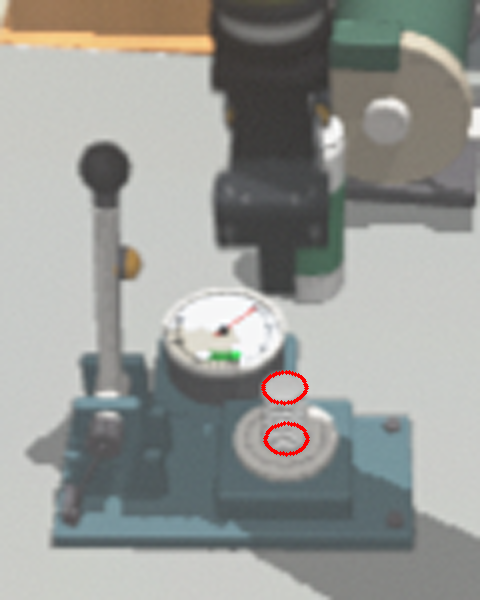

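The spring stands free and upright on the platen centre: its top and foot match the predicted circles at (285,387) and (286,438). The needle is back at zero. Now to the ball.

Request:
drive_tool([
  [[0,0,-0.35],[0,0,0],0.7],
  [[0,0,-0.7],[0,0,0],0.7],
  [[0.15,0,-0.83],[0,0,0],0.7],
  [[0.45,0,-0.83],[0,0,0],0.7],
  [[0.7,0,-0.83],[0,0,0],0.7],
  [[0.738,0,-0.83],[0,0,0],0.7],
  [[0.738,0,-0.83],[0,0,0],0.7],
])

```text
time_s: 14.22
tool_pos: [0.6566, -0.186, 0.3651]
ee_rot: [0.999, 0.054, -0.001, -0.0]
force: [-0.1, 0.3, 1.1]
finger_gap: 0.0668
```

```bash
python3 -c "
from go import *
plan(Q([0.111,0,.299])[0],q[2]-np.pi/2)
from bench import get_image
s=get_image('side');t=get_image('top')
crop(s,210,50,330,200,5,'pics/s13.png');crop(t,310,85,430,205,5,'pics/t13.png')"
```

```text
t 14.22 tcp [ 0.6566 -0.186   0.3651] F [-0.1  0.3  1.1] gap 0.0668 j [-0.35  0.15  1.38 -0.    1.62  1.11]
shift [ 0.001 -0.001  0.441] turn [-0.     0.001  0.003]
```

View pics/s13.png

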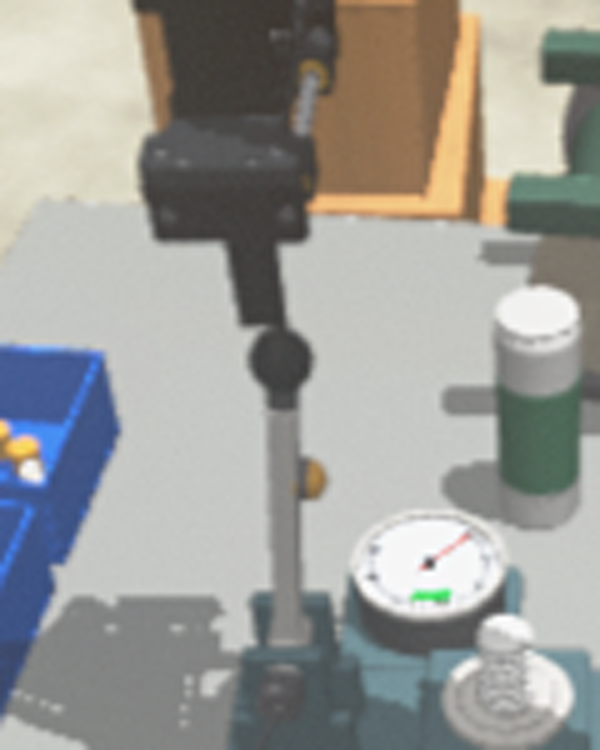

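View pics/t13.png

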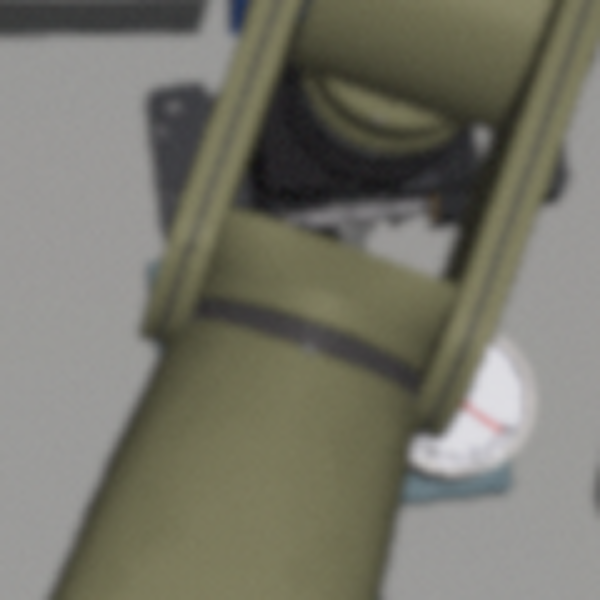

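```bash
python3 -c "
from go import *
from bench import get_image
s=get_image('side')
for P in([.111,.04,.365],[.111,0,.317],[.101,.04,.365],[.121,.04,.365]): print(((proj(s,Q(P))-[210,50]+.5)*5).round())"
```

```text
[[263. 334.]]
[[283. 363.]]
[[283. 334.]]
[[242. 334.]]
```

The finger tip at (263,325) and the ball at (281,359) match the projections. Descend and grip the ball.

Request:
drive_tool([
  [[0,0,0.15],[0,0,0],0.7],
  [[0,0,0.3],[0,0,0],0.7],
  [[0,0,0.43],[0,0,0],0.7],
  [[0,0,0.44],[0,0,0],0.5],
  [[0,0,0.44],[0,0,0],0],
  [[0,0,0.44],[0,0,0],0],
  [[0,0,0.44],[0,0,0],0],
  [[0,0,0.44],[0,0,0],0],
  [[0,0,0.44],[0,0,0],0],
])

```text
time_s: 15.5
tool_pos: [0.6571, -0.1858, 0.301]
ee_rot: [0.999, 0.054, 0.001, 0.0]
force: [-0.1, 1.7, 3.9]
finger_gap: 0.033
```

```bash
python3 -c "
from go import *
plan(Q([0.111,0,.298])[0],q[2]-np.pi/2)
for L in np.arange(0,1.45,.1):
    e=1.48-L; print(round(L,2),((.13-.21*np.cos(e)-.111)/.15).round(3),((.209-.21*np.sin(e))/.15).round(3))
from bench import get_image
s=get_image('side')
crop(s,210,50,330,200,4,'pics/s14.png')"
```

```text
t 15.5 tcp [ 0.6571 -0.1858  0.301 ] F [-0.1  1.7  3.9] gap 0.033 j [-0.35  0.16  1.47  0.    1.51  1.11]
shift [-0.004 -0.001  0.02 ] turn [ 0.    -0.001  0.003]
0.0 -0.0 -0.001
0.1 -0.139 0.019
0.2 -0.275 0.052
0.3 -0.407 0.099
0.4 -0.533 0.159
0.5 -0.653 0.231
0.6 -0.765 0.314
0.7 -0.869 0.409
0.8 -0.962 0.513
0.9 -1.044 0.626
1.0 -1.115 0.747
1.1 -1.173 0.874
1.2 -1.219 1.006
1.3 -1.251 1.143
1.4 -1.269 1.281
```

View pics/s14.png

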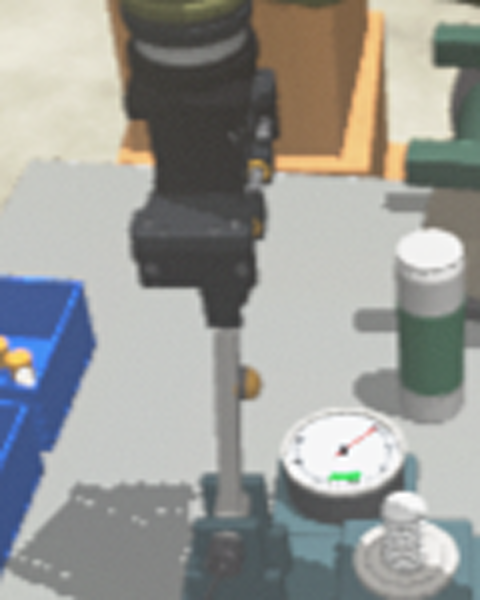

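Request:
drive_tool([
  [[-0.07,0,0.008],[0,0,0],0],
  [[-0.14,0,0.019],[0,0,0],0],
  [[-0.275,0,0.052],[0,0,0],0],
  [[-0.407,0,0.099],[0,0,0],0],
  [[-0.533,0,0.159],[0,0,0],0],
  [[-0.653,0,0.231],[0,0,0],0],
  [[-0.765,0,0.314],[0,0,0],0],
  [[-0.869,0,0.409],[0,0,0],0],
  [[-0.962,0,0.513],[0,0,0],0],
  [[-0.962,0,0.513],[0,0,0],0],
])

```text
time_s: 16.8
tool_pos: [0.511, -0.2012, 0.2213]
ee_rot: [0.999, 0.054, -0.002, -0.001]
force: [-4.6, 4.7, 4.8]
finger_gap: 0.0327
```

```bash
cat > b.py <<'E'
from go import *
import sys
from bench import get_image
def B(L): e=1.48-L; return Q([.13-.21*np.cos(e),0,.108+.21*np.sin(e)-.018])[0]
s=get_image('side')
crop(s,230,70,350,220,4,sys.argv[1],[(B(L)+[0,0,.018],(0,0,255)) for L in map(float,sys.argv[2:])])
for L in map(float,sys.argv[2:]): print(L);plan(B(L),q[2]-np.pi/2)
E
python3 b.py pics/s15.png .8 1.0 1.1 1.2
```

```text
0.8
t 16.85 tcp [ 0.512  -0.2011  0.2225] F [-4.8  5.4  6.1] gap 0.0326 j [-0.47 -0.1   1.86  0.    1.38  0.99]
shift [ 0.007 -0.002  0.003] turn [-0.001  0.002  0.003]
1.0
t 16.85 tcp [ 0.512  -0.2011  0.2225] F [-4.8  5.4  6.1] gap 0.0326 j [-0.47 -0.1   1.86  0.    1.38  0.99]
shift [-0.145 -0.002  0.237] turn [-0.001  0.002  0.003]
1.1
t 16.85 tcp [ 0.512  -0.2011  0.2225] F [-4.8  5.4  6.1] gap 0.0326 j [-0.47 -0.1   1.86  0.    1.38  0.99]
shift [-0.203 -0.002  0.364] turn [-0.001  0.002  0.003]
1.2
t 16.85 tcp [ 0.512  -0.2011  0.2225] F [-4.8  5.4  6.1] gap 0.0326 j [-0.47 -0.1   1.86  0.    1.38  0.99]
shift [-0.248 -0.002  0.497] turn [-0.001  0.002  0.003]
```

View pics/s15.png

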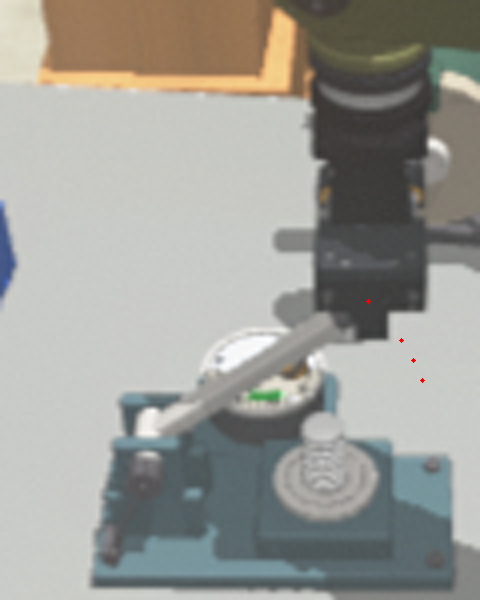

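Request:
drive_tool([
  [[-0.04,0,0.058],[0,0,0],0],
  [[-0.075,0,0.116],[0,0,0],0],
  [[-0.112,0,0.176],[0,0,0],0],
  [[-0.145,0,0.237],[0,0,0],0],
  [[-0.176,0,0.3],[0,0,0],0],
  [[-0.203,0,0.364],[0,0,0],0],
  [[-0.226,0,0.43],[0,0,0],0],
  [[-0.244,0,0.48],[0,0,0],0],
  [[-0.244,0,0.48],[0,0,0],0],
])

```text
time_s: 17.98
tool_pos: [0.4768, -0.2048, 0.1505]
ee_rot: [0.999, 0.054, -0.0, -0.001]
force: [-3.0, 5.7, 4.5]
finger_gap: 0.0323
```

```bash
python3 b.py pics/s16.png 1.2 1.25 1.3 1.36
```

```text
1.2
t 18.02 tcp [ 0.477  -0.2048  0.1509] F [-2.   5.7  3.7] gap 0.0325 j [-0.51 -0.12  2.    0.    1.26  0.95]
shift [-0.015 -0.002  0.019] turn [-0.001  0.     0.003]
1.25
t 18.02 tcp [ 0.477  -0.2048  0.1509] F [-2.   5.7  3.7] gap 0.0325 j [-0.51 -0.12  2.    0.    1.26  0.95]
shift [-0.033 -0.002  0.087] turn [-0.001  0.     0.003]
1.3
t 18.02 tcp [ 0.477  -0.2048  0.1509] F [-2.   5.7  3.7] gap 0.0325 j [-0.51 -0.12  2.    0.    1.26  0.95]
shift [-0.047 -0.002  0.155] turn [-0.001  0.     0.003]
1.36
t 18.02 tcp [ 0.477  -0.2048  0.1509] F [-2.   5.7  3.7] gap 0.0325 j [-0.51 -0.12  2.    0.    1.26  0.95]
shift [-0.059 -0.002  0.238] turn [-0.001  0.     0.003]
```

View pics/s16.png

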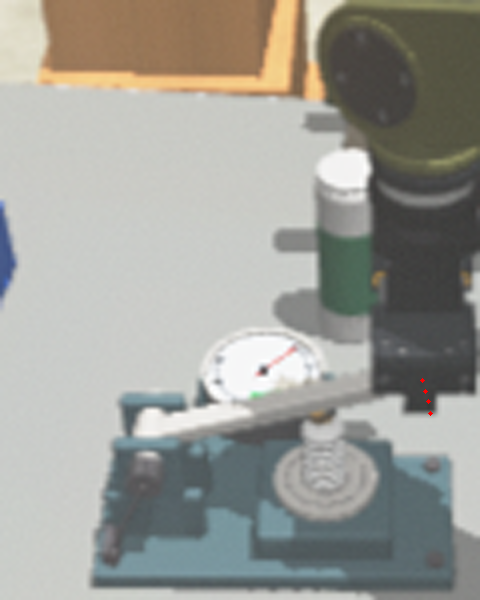

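Request:
drive_tool([
  [[-0.015,0,0.02],[0,0,0],0],
  [[-0.023,0,0.05],[0,0,0],0],
  [[-0.033,0,0.087],[0,0,0],0],
  [[-0.041,0,0.12],[0,0,0],0],
  [[-0.047,0,0.155],[0,0,0],0],
  [[-0.047,0,0.155],[0,0,0],0],
])

```text
time_s: 18.77
tool_pos: [0.4711, -0.2055, 0.1289]
ee_rot: [0.999, 0.054, 0.001, -0.001]
force: [-1.6, 7.9, 8.1]
finger_gap: 0.033
```

```bash
python3 b.py pics/s17.png 1.3 1.36
```

```text
1.3
t 18.82 tcp [ 0.4711 -0.2055  0.1292] F [-1.7  8.8  8. ] gap 0.0328 j [-0.52 -0.11  2.03  0.    1.22  0.94]
shift [-0.008 -0.003  0.01 ] turn [-0.001 -0.001  0.003]
1.36
t 18.82 tcp [ 0.4711 -0.2055  0.1292] F [-1.7  8.8  8. ] gap 0.0328 j [-0.52 -0.11  2.03  0.    1.22  0.94]
shift [-0.02  -0.003  0.093] turn [-0.001 -0.001  0.003]
```

View pics/s17.png

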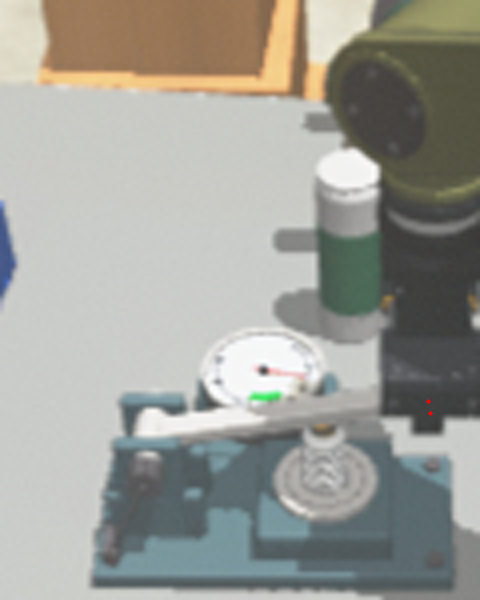

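```bash
cat > needle.py <<'E'
from go import *
from bench import get_image
def ang(s):
    c=Q([.055,-.122,.061])[0]; im=s["pixels"].astype(int)
    m=(im[:,:,0]>150)&(im[:,:,0]-im[:,:,1]>50)&(im[:,:,0]-im[:,:,2]>50)
    v,u=np.nonzero(m); P=np.array([onz(s,(a,b),.061)[:2]-c[:2] for a,b in zip(u,v)]); r=np.linalg.norm(P,axis=1)
    w=P[(r<.045)&(r>.012)]; d=w.sum(0); return np.arctan2(d[1],d[0]),len(w)
def green(s):
    c=Q([.055,-.122,.061])[0]; im=s["pixels"].astype(int); m=(im[:,:,1]-im[:,:,0]>60)&(im[:,:,1]-im[:,:,2]>60)
    v,u=np.nonzero(m);P=np.array([onz(s,(a,b),.061)[:2]-c[:2] for a,b in zip(u,v)]);P=P[np.linalg.norm(P,axis=1)<.048]
    a=np.arctan2(P[:,1],P[:,0]); return a
s0=pickle.load(open("i0.pkl","rb"))[0]; z,n=ang(s0); g=(z-green(s0))%(2*np.pi)
print("green in i0 (rad cw from zero)",np.percentile(g,[2,50,98]).round(2))
s=get_image("side"); a,n=ang(s); print("needle",round((z-a)%(2*np.pi),3),"px",n,"force",bot.state()["force"].round(1))
t=get_image("top"); t0=pickle.load(open("i0.pkl","rb"))[1]; z2,_=ang(t0); a2,n2=ang(t); print("top needle",round((z2-a2)%(2*np.pi),3),n2)
E
python3 needle.py
```

```text
green in i0 (rad cw from zero) [2.15 2.48 2.86]
needle 4.245 px 0 force [-1.9  8.6  8.6]
top needle 0.0 0
```

```bash
sed -i 's/>150)&(im\[:,:,0\]-im\[:,:,1\]>50)&(im\[:,:,0\]-im\[:,:,2\]>50)/>100)\&(im[:,:,0]-im[:,:,1]>28)\&(im[:,:,0]-im[:,:,2]>28)\&(abs(im[:,:,1]-im[:,:,2])<35)/; s/r<.045/r<.04/' needle.py; python3 needle.py
```

```text
green in i0 (rad cw from zero) [2.15 2.48 2.86]
needle 1.134 px 4 force [-2.1  8.2  8.6]
top needle 1.133 3
```

Request:
drive_tool([
  [[-0.005,0,0.025],[0,0,0],0],
  [[-0.009,0,0.05],[0,0,0],0],
  [[-0.012,0,0.075],[0,0,0],0],
  [[-0.015,0,0.09],[0,0,0],0],
  [[-0.015,0,0.09],[0,0,0],0],
  [[-0.015,0,0.09],[0,0,0],0],
])

```text
time_s: 19.77
tool_pos: [0.4692, -0.2057, 0.1167]
ee_rot: [0.999, 0.054, 0.001, -0.001]
force: [-3.6, 8.8, 12.8]
finger_gap: 0.0329
```

```bash
python3 needle.py;  python3 b.py pics/s18.png 1.36
```

```text
green in i0 (rad cw from zero) [2.15 2.48 2.86]
needle 2.113 px 3 force [-3.4  8.7 13. ]
top needle 2.041 1
1.36
t 19.93 tcp [ 0.4692 -0.2057  0.1167] F [-2.1  9.6 12.9] gap 0.0327 j [-0.52 -0.1   2.05  0.    1.19  0.94]
shift [-0.007 -0.003  0.01 ] turn [-0.001 -0.002  0.003]
```

View pics/s18.png

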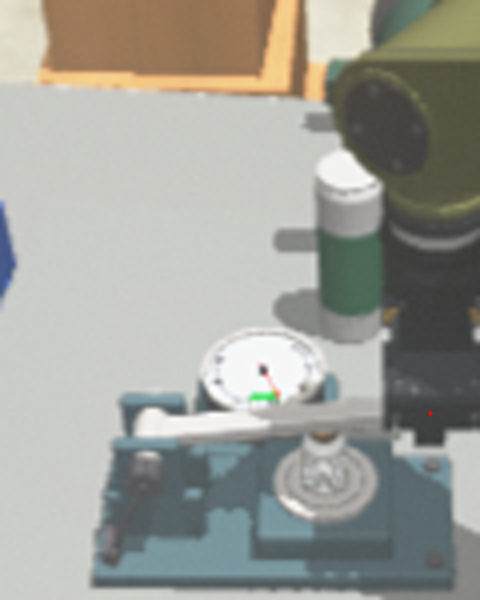

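Request:
drive_tool([
  [[-0.001,0,0.012],[0,0,0],0],
  [[-0.002,0,0.022],[0,0,0],0],
  [[-0.002,0,0.022],[0,0,0],0],
  [[-0.002,0,0.022],[0,0,0],0],
])

```text
time_s: 20.42
tool_pos: [0.4688, -0.2057, 0.1136]
ee_rot: [0.999, 0.054, 0.001, -0.001]
force: [-3.3, 10.2, 12.4]
finger_gap: 0.0325
```

```bash
python3 needle.py; python3 -c "
from h import *
from bench import get_image
s=get_image('side');t=get_image('top')
crop(s,270,150,330,210,10,'pics/s19.png');crop(s,210,110,380,390,2,'pics/s19b.png');crop(t,330,115,430,225,5,'pics/t19.png')"
```

```text
green in i0 (rad cw from zero) [2.15 2.48 2.86]
needle 2.44 px 2 force [-4.2  9.7 13.2]
top needle 4.152 0
```

View pics/s19.png

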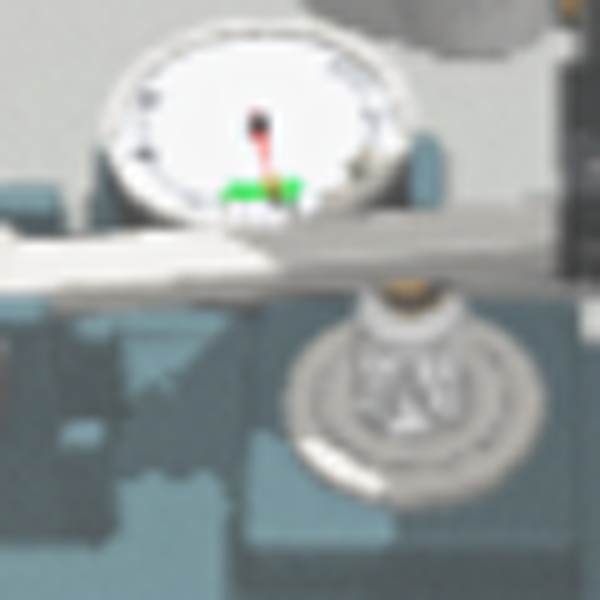

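View pics/s19b.png

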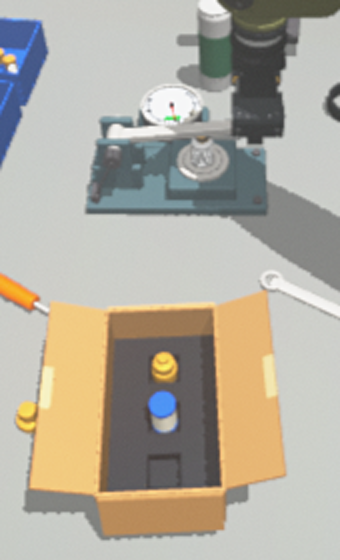

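View pics/t19.png

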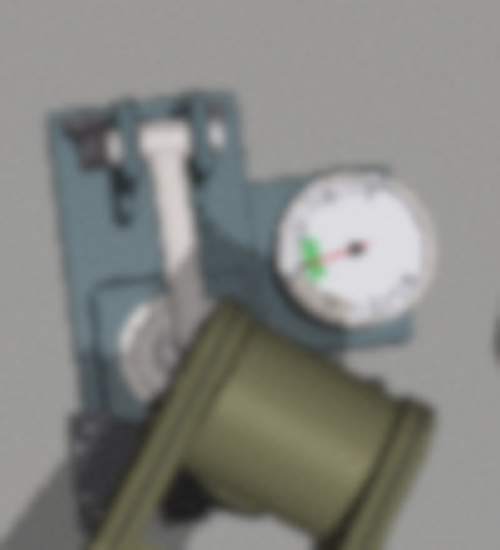

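The needle tip at (275,185) lies inside the green band (225–300), and the top view agrees. The flaps are down, the plug and filter are in place, and the spring is upright under the foot. I'll hold briefly and confirm it's steady.

Request:
drive_tool([
  [[0,0,0],[0,0,0],0],
  [[0,0,0],[0,0,0],0],
  [[0,0,0],[0,0,0],0],
  [[0,0,0],[0,0,0],0],
  [[0,0,0],[0,0,0],0],
  [[0,0,0],[0,0,0],0],
  [[0,0,0],[0,0,0],0],
  [[0,0,0],[0,0,0],0],
])

```text
time_s: 21.62
tool_pos: [0.4688, -0.2058, 0.1136]
ee_rot: [0.999, 0.054, 0.001, -0.001]
force: [-4.1, 9.7, 12.7]
finger_gap: 0.0323
```

```bash
python3 needle.py; python3 -c "
from h import *
from bench import get_image,bot
s=get_image('side');t=get_image('top')
print(bot.state()['qd'].round(3),bot.state()['tool_pos'])
crop(s,270,150,330,210,8,'pics/s20.png')"
```

```text
green in i0 (rad cw from zero) [2.15 2.48 2.86]
needle 2.44 px 2 force [-5.2  9.5 13. ]
top needle 4.152 0
[-0.001 -0.002  0.001 -0.001 -0.001 -0.002] [ 0.46879671 -0.20574335  0.11357733]
```

View pics/s20.png

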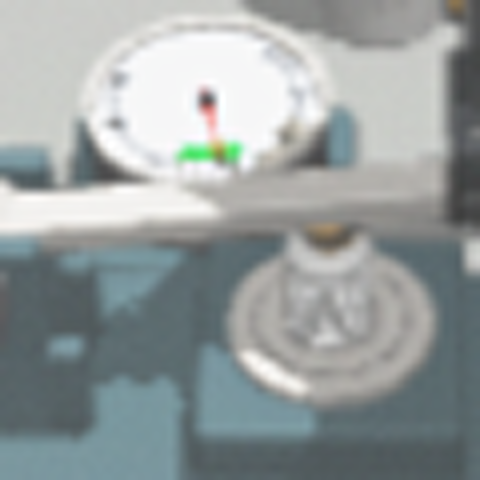

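Unchanged: the needle at (220,152) is inside the green band (178–242), the spring is upright, and the arm is at rest.

```bash
python3 -c "
from bench import job
print(job.sign_off())"
```

```text
the job is handed in; nothing more can be done
None
```

I folded both flaps back and stood the spring free and upright on the middle of the platen. I then gripped the lever's black ball and swung the lever down onto the spring. The job was handed in at about 22 s, with the arm still holding the lever; the sign-off gave no verdict.

- **Needle:** it sat inside the green band in both the side and top pictures, and had not moved after a 1 s hold. From the side picture I measured about 2.4 rad, but only two red pixels were usable. By eye it is nearer 2.3 rad. The automatic reading from the top picture failed (no red pixels found), so that view was judged by eye only.
- **Spring and force:** the spring was upright under the lever's foot. About 13 N upward on the tool matches the rated load, and the arm was at rest.
- **Sideways force:** there was also a steady sideways force of about 10 N on the tool, from a slight misalignment when gripping the ball. I left it alone.
- **Everything else:** in the final side picture both flaps are folded right back. The filter and plug are still in their pockets, and the bench items look undisturbed.

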